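Unhook a keyholed parts bin and put it on the counting scale

ROBOT

A 6-joint arm with a two-finger parallel gripper is mounted at the origin on the work surface. World frame = base frame: x ahead of the robot, y to its left, z up, the work surface at z = 0. Lengths are in m, angles in rad, forces in N, time in s.
With the tool pointing down it reaches from about 0.35 to 0.85 m from the base axis. Payload 8.1 kg.
Tool frame: the origin (TCP) lies midway between the tips of the shut fingers; the grasp point (between the pads) lies 19 mm behind it (robot.tcp_to_grasp is the distance from the TCP to the grasp point, in m); x points along the fingers, y is the direction in which the jaws open and shut, and the axes are right-handed (so a half turn about x gives the same grasp; the last joint's range is limited). The gripper opens to 93 mm and grips with 3 to 60 N. Pads are 15 mm wide; open, the fingers measure 128 mm over their backs; the gripper's body (75 mm by 188 mm) begins 65 mm behind the grasp point.
Start: joints at [-1.392, 0.13, 1.488, -0, 1.523, -0.085], TCP at [0.156, -0.579, 0.219] pointing down, gripper open.
Joint ranges: [-2.96, 2.96], [-0.89, 2.26], [0.02, 2.5], [-1.34, 4.48], [0, 2.73], [-2.66, 2.66]. Speed limits (rad/s): [2.39, 2.39, 2.79, 3.14, 3.14, 3.14].

INTERFACE

Orientations are given as a rotation vector (axis times angle).
In Python, from plant import robot gives the robot as it stands.
- The arm moves only by the tool play_rows, never from a script. Its argument "plan" is a list of rows, each an object with "slide": the shift along the world's x, y, z as a fraction of full scale, a list of three; "roll": the turn about the world's z as a fraction of full scale; "fingers": the gripper command: -1 is shut, 1 is fully open, values between are in proportion. A call has 1 to 20 rows; each row shifts and turns the commanded pose from where the row before left it; what a row does not reach is not made up. Full scale, the value 1, is 30 mm for a shift and 8 degrees for a turn. A row lasts 1/8 s, in which the tool goes at most 62.5 mm and 10.7 degrees, less where a joint would pass 70% of its speed; a pose out of reach is approached as far as the arm can. A call with a number of a shift or a turn outside -1 to 1 is refused whole. A call with a gripper value outside its range is refused whole. The fingers move at their own pace and stop on an object; "squeeze" is the grip in N (left out, the last holds). Time passes only in rows, so rows that do not move let the fingers close. It gives the time, the measured TCP pose, the force and the opening at its end, in the units of the state.
- robot.read_state(): the state, without advancing time (a new reading comes with each control period).
- robot.read_camera(name): name is "scene" or "top"; returns the picture (480x640x3 uint8, red, green, blue); there is no depth.
- robot.get_calibration(name): a dict with "fx", "fy", "cx", "cy" (pixels), "R" (3x3) and "t" (3): a world point X has camera coordinates R X + t. Camera axes: x right, y down, z forward; pixel columns grow to the right and rows downward; lengths in m; the calibration is good to about 2 mm. A picture is of the moment at which its call begins. get_calibration takes no time and is no camera call.
- robot.close_job(): hands the job in, once; it reports no verdict.
Trained networks look in the newest picture that a camera, given by its name, has taken for a name from the list of things; names that differ only in an ending like _2 or _b are one class to them, and where a whole thing is asked for, a point or a joint stands for the part that bears it (a point fixed in the world has none). Each returns a list of dicts, best first, with "p" (0 to 1); they miss things now and then, are a little off and sometimes report something else, mostly with a low value. They report only what shows in the picture. A call takes as long as a camera call.
- robot.boxes_of(camera, target): "extent" ([centre column, centre row, width, height] in pixels, round what is visible of it).
- robot.regions_of(camera, target): "region" (480x640 bool, what is visible of it) and "extent" ([centre column, centre row, width, height] in pixels, round what is visible of it).
- robot.mark_of(camera, target): "point" ([column, row] in pixels: a listed point, or the origin of a listed thing).
The state is a dict: "t": time; "q": joint angles; "dq": joint speeds; "joint_torque": joint torques, N m; "tool_pos": TCP position; "orientation": TCP orientation; "force": force on the tool from outside, world axes, zero at the start; "wrist_torque": the same for the moment, N m; "opening": finger opening in m.
Only numpy, scipy, OpenCV 4.12 (cv2) and the standard library are available. Lean on these libraries where they do the work, as an engineer would, in place of code of your own. Each camera call takes 0.05 s, during which the arm holds its last target.

TASK

Take the beige parts bin off the hanging rail: slide it along the rail towards its orange-marked end until its keyholes are free of the studs, without forcing it, and draw it off. Then set it down gently on the steel platform of the counting scale, centred, upright and squared to the platform with its width along the platform's longer side, let go, and leave everything else on the bench where it is.

Things in the scene. Friction and masses are not known exactly. Their poses are not given: they have to be found in the camera images.
- bin: Loose beige open parts bin, 180 mm wide (y), 127 mm deep (x -62 to +65), 0.4 to 0.65 kg, pieces inside fixed. Origin: centre of underside, z up, x to its rear (the rail). Side walls 55 mm high, front 40, rear plate 115. It hangs with its underside 50 mm above the bench, leaning up to 2 degrees; in the narrow slots it can rise only 3 mm.
- bin_grip (a point): Middle of the bin's black fore-and-aft grip, straight above the bin's centre of mass, at x 0, 88 mm above the underside. The grip is 12 mm thick (y), spans x -55 to +40 mm and z 66 to 106 mm of the bin; both sides of it are free above the 55 mm side walls. Axes as the bin's.
- bin_slots (a point): On the bin's rear face, between two level keyhole slots, each 76 mm long, in the 5 mm rear plate, 85 mm above the underside; axes as the bin's. A housing 20 mm deep hides them from inside. Narrow part 12 mm high; the wide hole (24 by 26 mm) is at each slot's -y end, so the bin must slide towards its own +y to bring the studs into the wide holes.
- bin_mark (a point): Orange patch on top of the rear plate at the bin's +y end, the end towards which the bin must slide. How far cannot be seen: 20 to 61 mm, to a firm stop. From 0 to 3 mm short of that stop, at hanging height within 2 mm, the stud heads pass through the wide holes: draw the bin straight along its -x; 12 mm frees it.
- rail: Fixed rail: two blue posts 160 mm high, upper (z 114 to 160 mm) and lower aluminium bar, each 200 mm long (y). Origin: bench height, mid length, in the bars' front face. x points away from the bin, y along the bars. Two studs 88 mm apart (18 mm heads, 9 mm shanks 7 mm long) at z 136.5 mm, clamped up to 16 mm off the middle either way, hidden by the bin.
- scale: Fixed counting scale, grey body 270 mm wide (y) with a small sloping display panel on its -x side. Origin: at bench height under the platform's centre; z up.
- scale_top (a point): Centre of the top face of the scale's steel platform, 70 mm above the bench; the platform measures 200 mm (x) by 250 mm (y). Axes as the scale's.
- jar: Bystander: capped jar, 52 mm across, 75 mm high; origin at the centre of its underside.
- tape: Bystander: yellow tape roll lying flat, 90 mm across, 48 mm high; origin at the centre of its underside.
- carton: Bystander: cardboard carton 110 x 140 x 90 mm; origin at the centre of its underside.

How it is judged:
By the outcome, as a careful person would: the job done as asked, in the order asked, and still so for the second after the job is handed in, with the robot touching nothing.
It also fails if it takes over 58 s, if anything falls off the work surface, if the arm or the gripper's body presses on something with over 40 N, if the wrist force passes 120 N, or if a joint passes its speed limit or range.

## Working session

There is one attempt and no reset: what is moved stays moved. The work goes in short steps, Python scripts to look and compute and a tool call to move; the robot and the scene stay as the last step left them, time stands still between calls to the robot, and variables do not carry over. Pictures are saved under pics/ and viewed, and the job is handed in when it is done.

Besides the shell and the picture viewer there is one more tool, called after "Request:" as name(argument=value, ...), one argument or row to a line, values as JSON. play_rows: Moves the arm, as the interface text tells. Its arguments: {"type":"object","properties":{"plan":{"type":"array","items":{"type":"object","properties":{"slide":{"type":"array","items":{"type":"number","minimum":-1,"maximum":1}},"roll":{"type":"number","minimum":-1,"maximum":1},"fingers":{"type":"number"}}}},"squeeze":{"type":"number"}},"required":["plan"]}

```bash
mkdir -p pics; ls; python3 - <<'E'
from plant import robot
import cv2
s=robot.read_state();print({k:(v if not hasattr(v,'round') else v) for k,v in s.items()})
for c in("scene","top"):
    im=robot.read_camera(c);cv2.imwrite(f"pics/{c}0.png",im[:,:,::-1])
    k=robot.get_calibration(c);print(c,k)
    for n in["bin_grip","bin_mark","bin_slots","bin","rail","scale","scale_top","jar","tape","carton"]:
        m=robot.mark_of(c,n);print(n,[(d['point'],d['p']) for d in m[:2]])
print(robot.read_state()['t'], robot.tcp_to_grasp)
E
```

```text
pics
{'t': 0.0, 'q': array([-1.39239456e+00,  1.31174518e-01,  1.48924256e+00,  2.81037403e-06,
        1.52301909e+00, -8.54351025e-02]), 'dq': array([-0.00017296, -0.00059918,  0.00091687,  0.00026397,  0.00191766,
       -0.00033912]), 'joint_torque': array([ 1.92094383e-03, -5.59841716e+01, -4.91758204e+01,  7.69483997e-02,
        3.54278809e-02, -1.42988692e-04]), 'tool_pos': array([ 0.15637376, -0.57868028,  0.21759965]), 'orientation': array([ 2.08128345,  0.27810827, -2.08145742]), 'force': array([-0.48081264,  0.27319751, -0.71887557]), 'wrist_torque': array([0.04127278, 0.01474887, 0.02358779]), 'opening': 0.0933093614959644}
scene {'fx': 535.5601229910383, 'fy': 535.5601229910383, 'cx': 319.5458160379126, 'cy': 235.40134819307409, 'R': array([[-0.51290234,  0.85841059,  0.00790225],
       [ 0.63930734,  0.38809861, -0.66382648],
       [-0.57290253, -0.33542619, -0.74784488]]), 't': array([ 0.30803825, -0.29132522,  1.32458271])}
bin_grip [([215.8, 147.3], 0.85)]
bin_mark [([238.1, 163.4], 0.74)]
bin_slots [([202.8, 169.6], 0.78)]
bin [([223.3, 181.2], 0.66)]
rail [([472
[... 228 characters left out ...]
 'fy': 541.2800877462713, 'cx': 318.6253034460068, 'cy': 237.2123397828804, 'R': array([[-0.0207593 , -0.99960237,  0.01908281],
       [-0.98472309,  0.01714228, -0.17328178],
       [ 0.17288575, -0.02238849, -0.9846874 ]]), 't': array([0.00961934, 0.59505131, 1.11076681])}
bin_grip [([468.1, 272.8], 0.84), ([196.7, 232.6], 0.36)]
bin_mark [([423.7, 249.1], 0.86)]
bin_slots [([459.9, 242.9], 0.72), ([436.5, 248.6], 0.48)]
bin [([455.0, 275.6], 0.76), ([437.8, 249.4], 0.16)]
rail [([438.9, 250.8], 0.8)]
scale [([193.4, 232.9], 0.95)]
scale_top [([185.9, 230.1], 0.93)]
jar [([319.9, 340.6], 0.92)]
tape [([314.8, 255.7], 0.9), ([189.0, 230.0], 0.33)]
carton [([319.0, 164.0], 0.58)]
1.1 0.0188
```

View pics/scene0.png

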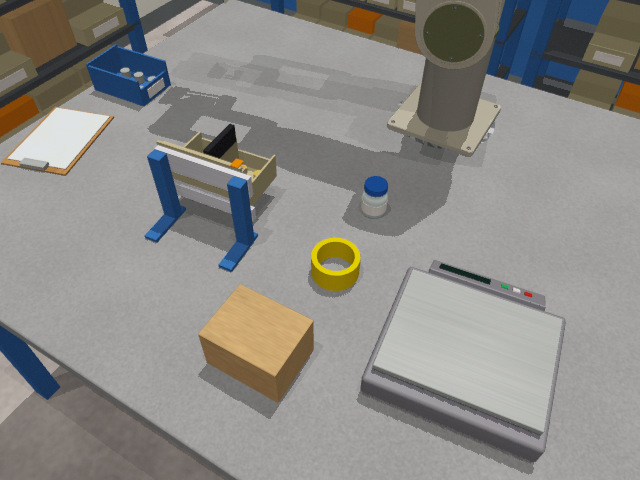

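View pics/top0.png

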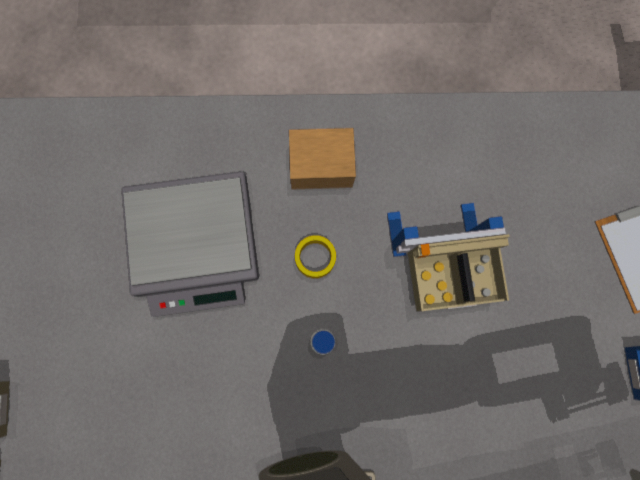

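The scene view shows the bin hanging at about (215,160), its orange mark at (238,163), and the scale at (465,345). In the top view the bin is at (460,270), the mark at (424,249), and the platform at (188,233). Next I'll zoom in and triangulate.

```bash
cat > h.py <<'E'
import numpy as np, cv2, json
from plant import robot
C={c:robot.get_calibration(c) for c in("scene","top")}
def ray(c,p):
    k=C[c];R=np.array(k['R']);t=np.array(k['t'])
    d=R.T@np.array([(p[0]-k['cx'])/k['fx'],(p[1]-k['cy'])/k['fy'],1]);return -R.T@t,d/np.linalg.norm(d)
def onz(c,p,z):
    o,d=ray(c,p);return o+d*(z-o[2])/d[2]
def tri(ps,pt):
    o1,d1=ray("scene",ps);o2,d2=ray("top",pt)
    A=np.stack([d1,-d2],1);s=np.linalg.lstsq(A,o2-o1,rcond=None)[0]
    a=o1+s[0]*d1;b=o2+s[1]*d2;return (a+b)/2,np.linalg.norm(a-b)
def proj(c,X):
    k=C[c];v=np.array(k['R'])@np.array(X)+np.array(k['t']);return np.array([k['fx']*v[0]/v[2]+k['cx'],k['fy']*v[1]/v[2]+k['cy']])
E
python3 - <<'E'
from h import *
np.set_printoptions(precision=4,suppress=True)
for n,a,b in [("grip",[215.8,147.3],[468.1,272.8]),("mark",[238.1,163.4],[423.7,249.1]),("slots",[202.8,169.6],[459.9,242.9]),("bin",[223.3,181.2],[455,275.6]),("scaletop",[466.9,337.8],[185.9,230.1]),("jar",[372.6,208.4],[319.9,340.6]),("tape",[335.9,272.9],[314.8,255.7])]:
    print(n,tri(a,b))
t=cv2.imread("pics/top0.png");s=cv2.imread("pics/scene0.png")
cv2.imwrite("pics/topbin.png",cv2.resize(t[195:320,380:520],None,fx=5,fy=4.8*1.0/4.8*5*0.96,interpolation=cv2.INTER_CUBIC)[:600])
cv2.imwrite("pics/scbin.png",cv2.resize(s[115:275,135:295],(600,600),interpolation=cv2.INTER_CUBIC))
cv2.imwrite("pics/topsc.png",cv2.resize(t[165:320,110:265],(600,600),interpolation=cv2.INTER_CUBIC))
E
```

```text
grip (array([ 0.5037, -0.2943,  0.1314]), np.float64(0.002259588126576179))
mark (array([ 0.5484, -0.202 ,  0.1646]), np.float64(0.00022772564139573106))
slots (array([ 0.5637, -0.2814,  0.1262]), np.float64(0.006694647846675907))
bin (array([ 0.5061, -0.2895,  0.0474]), np.float64(0.005384231635565564))
scaletop (array([0.6122, 0.2749, 0.0726]), np.float64(0.0056522449036822695))
jar (array([ 0.3772, -0.0031,  0.006 ]), np.float64(0.004948863288966998))
tape (array([0.5612, 0.0089, 0.0021]), np.float64(0.005249657631057566))
```

View pics/topbin.png

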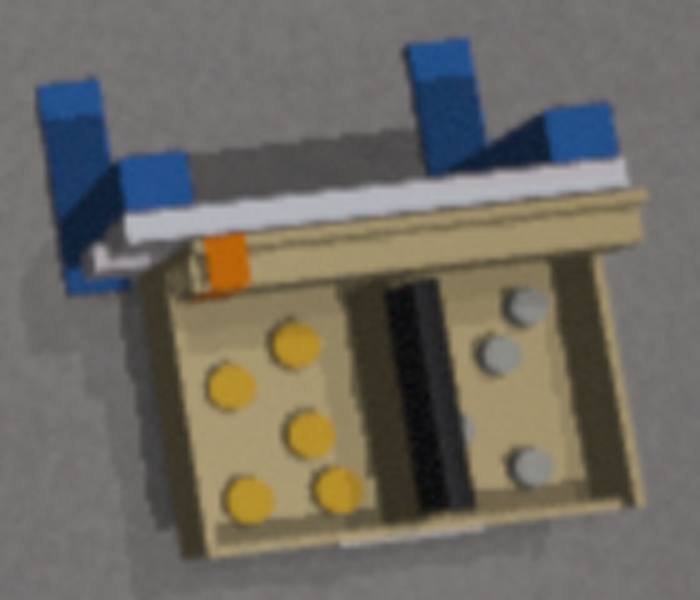

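View pics/scbin.png

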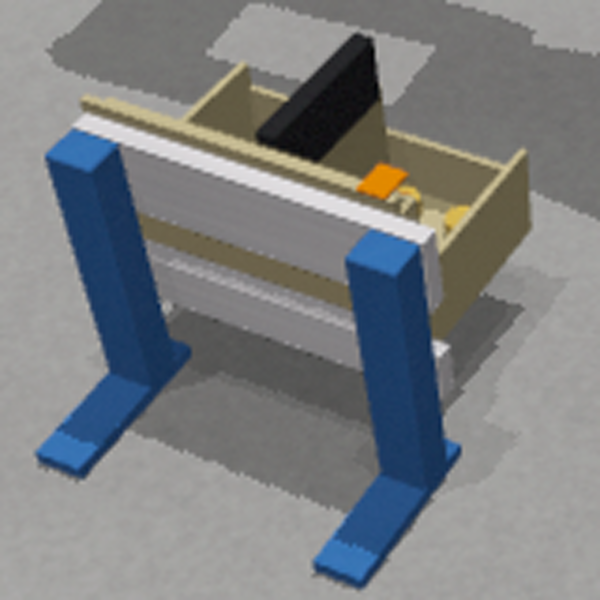

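View pics/topsc.png

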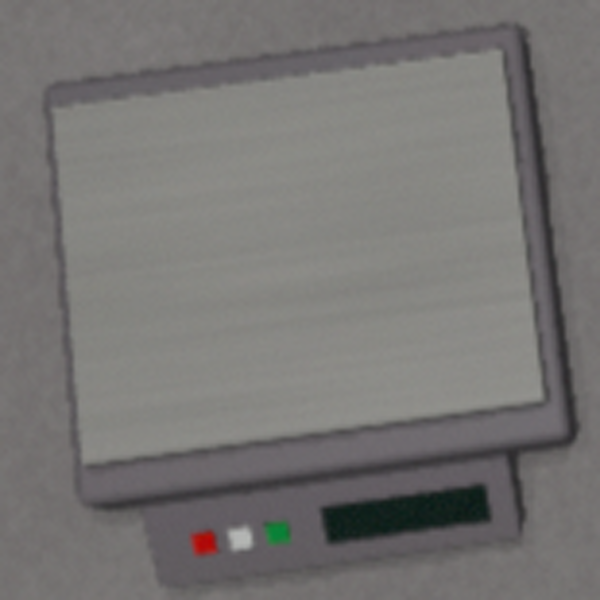

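```bash
python3 - <<'E'
from h import *
np.set_printoptions(precision=4,suppress=True)
S=lambda u,v:(110+(u+.5)/3.871-.5,165+(v+.5)/3.871-.5)
B=lambda u,v:(380+(u+.5)/5-.5,195+(v+.5)/4.8-.5)
T=lambda u,v:(135+(u+.5)/3.75-.5,115+(v+.5)/3.75-.5)
c=np.array([onz("top",S(*p),.07) for p in[(52,107),(503,49),(547,402),(83,466)]])
print("plat",c,c.mean(0)); 
for a,b in((0,1),(3,2),(0,3),(1,2)):
    d=c[b]-c[a];print(np.linalg.norm(d),np.degrees(np.arctan2(d[1],d[0])))
def ln(n,p,q,z):
    a,b=onz("top",B(*p),z),onz("top",B(*q),z);d=b-a;print(n,a,b,np.linalg.norm(d),np.degrees(np.arctan2(d[1],d[0])))
ln("barfront",(127,242),(630,188),.16)
ln("platetoprear",(190,245),(645,192),.165)
ln("platetopfront",(190,298),(642,242),.165)
ln("griptopL",(447,510),(412,285),.156)
ln("griptopR",(472,505),(437,280),.156)
ln("frontwall",(208,555),(640,505),.09)
ln("sidewall L",(208,555),(170,290),.105)
ln("sidewall R",(645,505),(603,260),.105)
# scene grip top corners
for n,p in {"gripfront":(365,40),"griprear":(270,135),"gripRearR":(297,148),"gripFrontR":(376,45)}.items():
    print(n,onz("scene",T(*p),.156))
print("barL", onz("scene",T(88,118),.16),"barR",onz("scene",T(436,232),.16))
print("plate rear corner L",onz("scene",T(84,100),.165))
print(ray("top",(0,0))[0],ray("scene",(0,0))[0])
E
```

```text
plat [[0.6964 0.4132 0.07  ]
 [0.7257 0.1659 0.07  ]
 [0.5281 0.1414 0.07  ]
 [0.4984 0.3886 0.07  ]] [0.6121 0.2773 0.07  ]
0.24905939486468281 -83.24455944338915
0.2490349839756364 -83.13019826259166
0.199545848931919 -172.9102258023954
0.1990486449706221 -172.91656020160517
barfront [ 0.5578 -0.1671  0.16  ] [ 0.5766 -0.366   0.16  ] 0.19979914227759588 -84.59489654600557
platetoprear [ 0.5553 -0.1906  0.165 ] [ 0.574  -0.3699  0.165 ] 0.1802493553194541 -84.06551076507698
platetopfront [ 0.5338 -0.1894  0.165 ] [ 0.5534 -0.367   0.165 ] 0.1786421364790208 -83.67837210527618
griptopL [ 0.4476 -0.286   0.156 ] [ 0.5387 -0.2786  0.156 ] 0.09148576940148612 4.664846528066325
griptopR [ 0.4494 -0.2958  0.156 ] [ 0.5406 -0.2885  0.156 ] 0.09154821343994331 4.571739110647326
frontwall [ 0.4339 -0.2065  0.09  ] [ 0.4515 -0.3853  0.09  ] 0.17962816795083172 -84.37935613653883
sidewall L [ 0.4334 -0.2034  0.105 ] [ 0.5455 -0.1938  0.105 ] 0.1125087625636002 4.881515137409932
sidewall R [ 0.4507 -0.3818  0.105 ] [ 0.5552 -0.373   0.105 ] 0.10488415149714175 4.820498226312348
gripfront [ 0.4562 -0.2863  0.156 ]
griprear [ 0.5421 -0.2798  0.156 ]
gripRearR [ 0.543  -0.2623  0.156 ]
gripFrontR [ 0.4566 -0.2789  0.156 ]
barL [ 0.5821 -0.361   0.16  ] barR [ 0.5607 -0.1655  0.16  ]
plate rear corner L [ 0.5767 -0.3671  0.165 ]
[0.3941 0.0243 1.1967] [1.1031 0.2929 0.7948]
```

```bash
python3 - <<'E'
from h import *
np.set_printoptions(precision=4,suppress=True)
for c,(x0,y0,x1,y1),zs in(("top",(380,195,520,320),.16),("scene",(135,115,295,275),.16),("top",(110,165,265,320),.07),("scene",(350,250,580,470),.07)):
    g=cv2.cvtColor(cv2.imread(f"pics/{c}0.png"),cv2.COLOR_BGR2GRAY)[y0:y1,x0:x1]
    L=cv2.createLineSegmentDetector().detect(g)[0][:,0]
    print(c,zs)
    for l in L:
        if np.hypot(l[2]-l[0],l[3]-l[1])<28: continue
        p=l[:2]+[x0,y0];q=l[2:]+[x0,y0]
        a,b=onz(c,p,zs),onz(c,q,zs);d=b-a
        print(p,q,a[:2],b[:2],"len %.3f yaw %.2f"%(np.linalg.norm(d),(np.degrees(np.arctan2(d[1],d[0]))+45)%90-45))
E
```

```text
top 0.16
[504.4099 227.1685] [405.57   238.9122] [ 0.5898 -0.3647] [ 0.5698 -0.1688] len 0.197 yaw 5.83
[466.9279 251.8664] [474.4472 298.3157] [ 0.5422 -0.2873] [ 0.452  -0.2956] len 0.091 yaw 5.28
[412.2055 251.8255] [421.0131 310.5668] [ 0.5442 -0.1805] [ 0.4308 -0.1916] len 0.114 yaw 5.59
[406.7761 244.9383] [440.5459 240.0754] [ 0.5579 -0.1705] [ 0.5663 -0.2371] len 0.067 yaw 7.22
[497.3699 248.039 ] [506.5188 300.6869] [ 0.5486 -0.3475] [ 0.4463 -0.3572] len 0.103 yaw 5.39
[455.4031 301.9132] [447.2006 254.3189] [ 0.4459 -0.2585] [ 0.538  -0.2484] len 0.093 yaw 6.23
[457.9505 303.9254] [424.2986 307.3814] [ 0.4419 -0.2631] [ 0.4367 -0.1982] len 0.065 yaw 4.64
[392.351  255.5529] [385.9204 213.0803] [ 0.5376 -0.1415] [ 0.622  -0.1325] len 0.085 yaw 6.04
[496.4874 296.7388] [489.0181 249.4314] [ 0.4542 -0.3384] [ 0.5462 -0.3309] len 0.092 yaw 4.65
[470.6747 248.596 ] [506.9171 244.7746] [ 0.5485 -0.2951] [ 0.5547 -0.3668] len 0.072 yaw 5.00
[440.7189 240.1767] [504.3287 232.7298] [ 0.5661 -0.2375] [ 0.5787 -0.3636] len 0.127 yaw 5.71
[418.0592 226.3477] [460.6756 221.0306] [ 0.59
[... 4502 characters left out ...]
15 268.0513] [0.7559 0.1616] [0.5345 0.1345] len 0.223 yaw 6.99
[537.447  437.9385] [476.2068 413.553 ] [0.7102 0.4098] [0.7204 0.3265] len 0.084 yaw 7.00
[412.0951 268.2196] [365.7026 376.1954] [0.5301 0.1426] [0.75   0.1676] len 0.221 yaw 6.49
[541.3401 447.8391] [561.9478 319.1864] [0.7207 0.4181] [0.5006 0.3902] len 0.222 yaw 7.22
[565.5413 322.9088] [544.7979 450.8961] [0.5047 0.3969] [0.7224 0.4232] len 0.219 yaw 6.89
[363.3439 378.8335] [542.3816 451.2139] [0.7555 0.1666] [0.7245 0.4205] len 0.256 yaw 6.96
[430.2949 269.1136] [543.1497 306.8012] [0.5156 0.1702] [0.4925 0.3579] len 0.189 yaw 7.02
[529.738  462.2425] [362.042  393.2577] [0.7475 0.4101] [0.7763 0.1754] len 0.236 yaw 7.00
```

```bash
cat >> h.py <<'E'
from scipy.spatial.transform import Rotation as Ro
def st():
    s=robot.read_state();M=Ro.from_rotvec(s['orientation']).as_matrix()
    print("t %.2f"%s['t'],"pos",s['tool_pos'].round(4),"F",s['force'].round(2),"Tq",s['wrist_torque'].round(2),"open %.4f"%s['opening'],"jaw yaw-90 %.2f"%((np.degrees(np.arctan2(M[1,1],M[0,1])))%180-90),"toolx",M[:,0].round(4),"q",s['q'].round(2))
    return s
E
python3 -c "
from h import *
st()
print(proj('top',(.503,-.2875,.144)),proj('scene',(.503,-.2875,.144)))"
```

```text
t 1.10 pos [ 0.1565 -0.5793  0.2186] F [ 0.02  1.07 -1.43] Tq [-0.03 -0.01  0.05] open 0.0930 jaw yaw-90 15.11 toolx [ 0.e+00 -1.e-04 -1.e+00] q [-1.39  0.13  1.49 -0.    1.52 -0.09]
[466.02996191 272.8034351 ] [217.35750737 142.97374993]
```

Request:
play_rows(
  plan=[
    {"slide": [0.96, 0.81, 0], "roll": -0.29, "fingers": 0.2},
    {"slide": [0.96, 0.81, 0], "roll": -0.29},
    {"slide": [0.96, 0.81, 0], "roll": -0.29},
    {"slide": [0.96, 0.81, 0], "roll": -0.29},
    {"slide": [0.96, 0.81, 0]},
    {"slide": [0.96, 0.81, 0]},
    {"slide": [0.96, 0.81, 0]},
    {"slide": [0.96, 0.81, 0]},
    {"slide": [0.96, 0.81, 0]},
    {"slide": [0.96, 0.81, 0]},
    {"slide": [0.96, 0.81, 0]},
    {"slide": [0.99, 0.82, 0]},
    {"slide": [0, 0, 0]},
    {"slide": [0, 0, 0]},
  ],
)

```text
$.plan[1]: bad value
```

```bash
python3 - <<'E'
from h import *
st()
for c in("scene","top"):
    im=robot.read_camera(c);cv2.imwrite(f"pics/{c}1.png",im[:,:,::-1])
s=cv2.imread("pics/scene1.png")[60:260,120:320];t=cv2.imread("pics/top1.png")[180:330,370:520]
cv2.imwrite("pics/both1.png",np.hstack([cv2.resize(s,(400,400)),cv2.resize(t,(400,400))]))
E
```

```text
t 1.10 pos [ 0.1565 -0.5793  0.2186] F [ 0.02  1.07 -1.43] Tq [-0.03 -0.01  0.05] open 0.0930 jaw yaw-90 15.11 toolx [ 0.e+00 -1.e-04 -1.e+00] q [-1.39  0.13  1.49 -0.    1.52 -0.09]
```

View pics/both1.png

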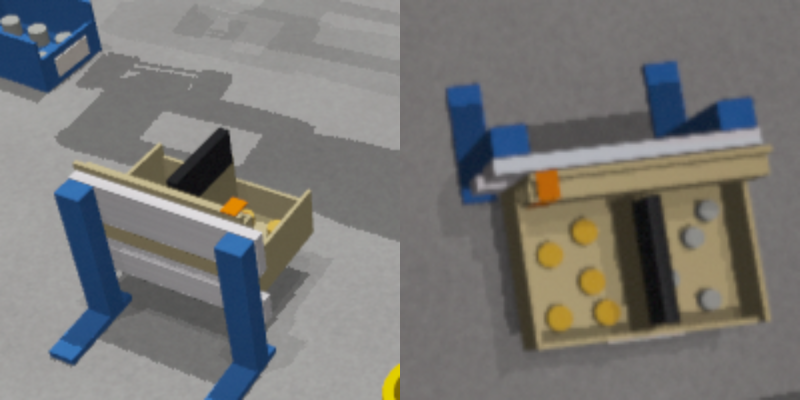

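The plan was refused because every row needs all its keys, so nothing has moved. The pictures match the first ones.

Request:
play_rows(
  plan=[
    {"slide": [0.96, 0.81, 0], "roll": -0.29, "fingers": 0.4},
    {"slide": [0.96, 0.81, 0], "roll": -0.29, "fingers": 0.4},
    {"slide": [0.96, 0.81, 0], "roll": -0.29, "fingers": 0.4},
    {"slide": [0.96, 0.81, 0], "roll": -0.29, "fingers": 0.4},
    {"slide": [0.96, 0.81, 0], "roll": 0, "fingers": 0.4},
    {"slide": [0.96, 0.81, 0], "roll": 0, "fingers": 0.4},
    {"slide": [0.96, 0.81, 0], "roll": 0, "fingers": 0.4},
    {"slide": [0.96, 0.81, 0], "roll": 0, "fingers": 0.4},
    {"slide": [0.96, 0.81, 0], "roll": 0, "fingers": 0.4},
    {"slide": [0.96, 0.81, 0], "roll": 0, "fingers": 0.4},
    {"slide": [0.96, 0.81, 0], "roll": 0, "fingers": 0.4},
    {"slide": [0.99, 0.82, 0], "roll": 0, "fingers": 0.4},
    {"slide": [0, 0, 0], "roll": 0, "fingers": 0.4},
    {"slide": [0, 0, 0], "roll": 0, "fingers": 0.4},
  ],
)

```text
t: 2.95
tool_pos: [0.5026, -0.2876, 0.2185]
orientation: [2.168, 0.111, -2.169]
force: [-0.7, -0.7, -0.1]
opening: 0.0652
```

```bash
python3 - <<'E'
from h import *
st()
for c in("scene","top"):
    im=robot.read_camera(c);cv2.imwrite(f"pics/{c}2.png",im[:,:,::-1])
s=cv2.imread("pics/scene2.png")[60:260,120:320];t=cv2.imread("pics/top2.png")[180:330,370:520]
cv2.imwrite("pics/both2.png",np.hstack([cv2.resize(s,(400,400)),cv2.resize(t,(400,400))]))
E
```

```text
t 2.95 pos [ 0.5026 -0.2876  0.2185] F [-0.69 -0.72 -0.09] Tq [0.01 0.02 0.  ] open 0.0652 jaw yaw-90 5.86 toolx [-5.e-04 -2.e-04 -1.e+00] q [-0.61  0.07  1.55 -0.    1.52  0.86]
```

View pics/both2.png

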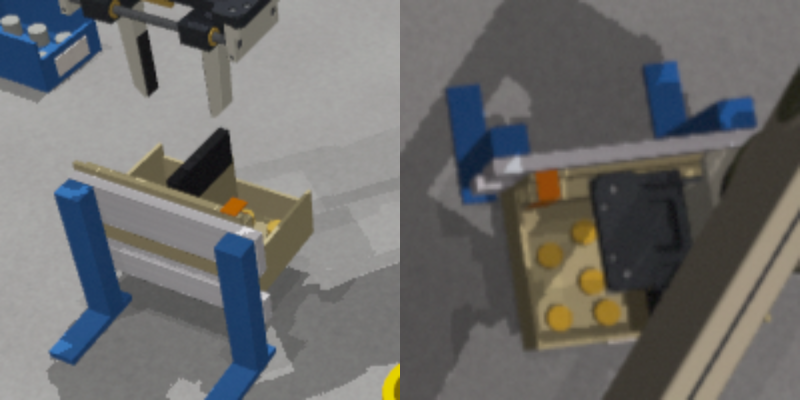

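The jaws are above the grip, one finger on each side. The body will stay above the rail, so I'm descending.

Request:
play_rows(
  plan=[
    {"slide": [0, 0, -0.7], "roll": 0, "fingers": 0.4},
    {"slide": [0, 0, -0.7], "roll": 0, "fingers": 0.4},
    {"slide": [0, 0, -0.6], "roll": 0, "fingers": 0.4},
    {"slide": [0, 0, -0.5], "roll": 0, "fingers": 0.4},
    {"slide": [0, 0, -0.4], "roll": 0, "fingers": 0.4},
    {"slide": [0, 0, -0.35], "roll": 0, "fingers": 0.4},
    {"slide": [0, 0, 0], "roll": 0, "fingers": 0.4},
    {"slide": [0, 0, 0], "roll": 0, "fingers": 0.4},
  ],
)

```text
t: 4.05
tool_pos: [0.5033, -0.2875, 0.1217]
orientation: [2.17, 0.11, -2.168]
force: [0.1, -1.0, 0.8]
opening: 0.065
```

```bash
python3 - <<'E'
from h import *
st()
for c in("scene",):
    im=robot.read_camera(c);cv2.imwrite(f"pics/{c}3.png",im[:,:,::-1])
s=cv2.imread("pics/scene3.png")[60:220,140:300]
cv2.imwrite("pics/both3.png",cv2.resize(s,(600,600)))
E
```

```text
t 4.05 pos [ 0.5033 -0.2875  0.1217] F [ 0.09 -0.97  0.82] Tq [ 0.02  0.03 -0.  ] open 0.0650 jaw yaw-90 5.84 toolx [ 7.e-04 -4.e-04 -1.e+00] q [-0.61  0.14  1.66  0.    1.34  0.86]
```

View pics/both3.png

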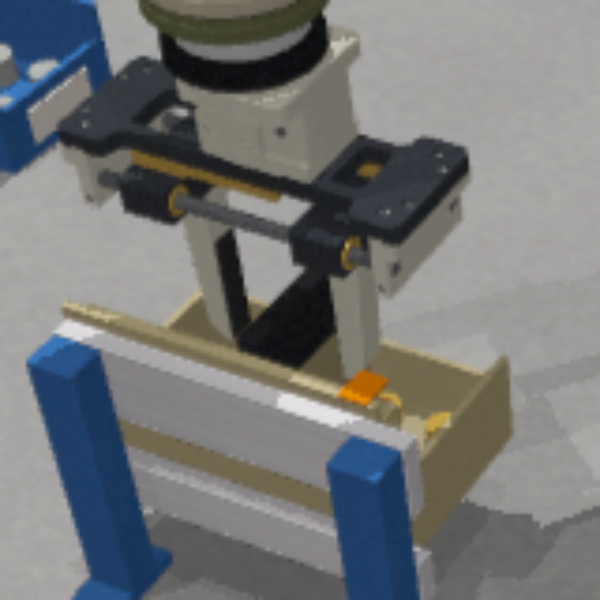

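Request:
play_rows(
  plan=[
    {"slide": [0, 0, 0], "roll": 0, "fingers": -0.3},
    {"slide": [0, 0, 0], "roll": 0, "fingers": -0.5},
    {"slide": [0, 0, 0], "roll": 0, "fingers": -0.6},
    {"slide": [0, 0, 0], "roll": 0, "fingers": -0.7},
    {"slide": [0, 0, 0], "roll": 0, "fingers": -0.7},
    {"slide": [0, 0, 0], "roll": 0, "fingers": -1},
    {"slide": [0, 0, 0], "roll": 0, "fingers": -1},
    {"slide": [0, 0, 0], "roll": 0, "fingers": -1},
  ],
  squeeze=8,
)

```text
t: 5.1
tool_pos: [0.503, -0.2873, 0.1211]
orientation: [2.169, 0.111, -2.169]
force: [0.8, -0.8, 0.1]
opening: 0.0121
```

```bash
python3 -c "
from h import *
st()"
```

```text
t 5.10 pos [ 0.503  -0.2873  0.1211] F [ 0.81 -0.79  0.08] Tq [ 0.12  0.05 -0.05] open 0.0121 jaw yaw-90 5.83 toolx [ 0.  0. -1.] q [-0.61  0.14  1.66  0.    1.34  0.86]
```

Gripped at 12.1 mm with almost no side force. I'll squeeze firmer and start sliding along the rail direction (-0.10, 0.995).

Request:
play_rows(
  plan=[
    {"slide": [0, 0, 0], "roll": 0, "fingers": -1},
    {"slide": [0, 0, 0], "roll": 0, "fingers": -1},
    {"slide": [-0.005, 0.05, 0], "roll": 0, "fingers": -1},
    {"slide": [-0.01, 0.1, 0], "roll": 0, "fingers": -1},
    {"slide": [-0.01, 0.1, 0], "roll": 0, "fingers": -1},
    {"slide": [-0.01, 0.1, 0], "roll": 0, "fingers": -1},
  ],
  squeeze=25,
)

```text
t: 5.85
tool_pos: [0.502, -0.278, 0.1213]
orientation: [2.169, 0.107, -2.168]
force: [1.4, -6.3, -2.6]
opening: 0.0117
```

```bash
python3 -c "
from h import *
st()"
```

```text
t 5.85 pos [ 0.502  -0.278   0.1213] F [ 1.4  -6.28 -2.62] Tq [-1.04 -0.04 -0.06] open 0.0117 jaw yaw-90 5.81 toolx [ 7.0e-04 -2.3e-03 -1.0e+00] q [-0.59  0.12  1.67 -0.    1.34  0.88]
```

Request:
play_rows(
  plan=[
    {"slide": [-0.01, 0.1, 0], "roll": 0, "fingers": -1},
    {"slide": [-0.01, 0.1, 0], "roll": 0, "fingers": -1},
    {"slide": [0, 0, 0], "roll": 0, "fingers": -1},
  ],
)

```text
t: 6.22
tool_pos: [0.5014, -0.2715, 0.1213]
orientation: [2.169, 0.109, -2.168]
force: [1.0, -4.1, -1.3]
opening: 0.0118
```

```bash
python3 - <<'E'
from h import *
st()
im=robot.read_camera("scene");cv2.imwrite("pics/scene4.png",im[:,:,::-1])
s=cv2.imread("pics/scene4.png")[100:220,140:300]
cv2.imwrite("pics/s4.png",cv2.resize(s,(800,600)))
E
```

```text
t 6.22 pos [ 0.5014 -0.2715  0.1213] F [ 0.95 -4.14 -1.33] Tq [-0.83 -0.04 -0.03] open 0.0118 jaw yaw-90 5.82 toolx [ 4.0e-04 -1.3e-03 -1.0e+00] q [-0.59  0.12  1.68 -0.    1.34  0.88]
```

View pics/s4.png

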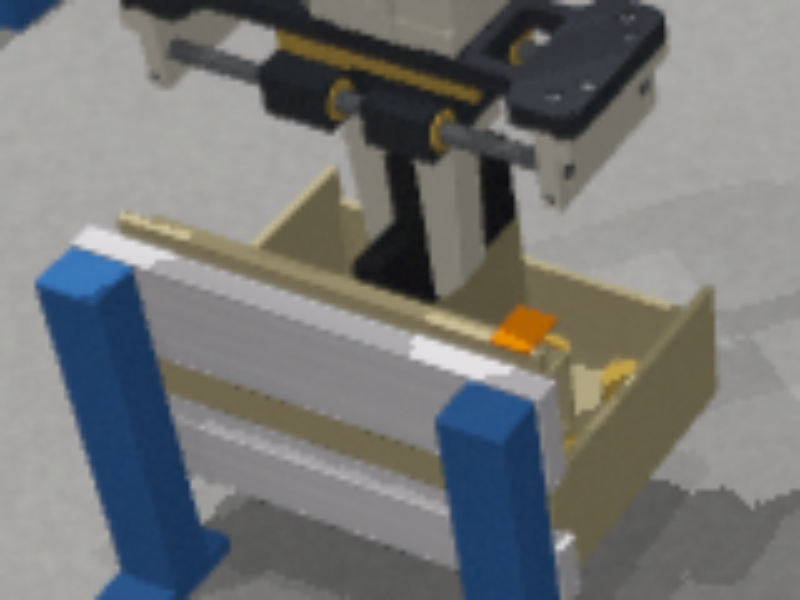

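The bin slides with about 4 N of drag, and the mark has moved towards the +y post. I'll continue in small steps.

Request:
play_rows(
  plan=[
    {"slide": [-0.006, 0.06, 0], "roll": 0, "fingers": -1},
    {"slide": [-0.005, 0.05, 0], "roll": 0, "fingers": -1},
    {"slide": [-0.004, 0.04, 0], "roll": 0, "fingers": -1},
  ],
)

```text
t: 6.65
tool_pos: [0.5009, -0.2671, 0.1213]
orientation: [2.169, 0.109, -2.168]
force: [1.6, -6.8, -2.2]
opening: 0.0121
```

Request:
play_rows(
  plan=[
    {"slide": [-0.004, 0.04, 0], "roll": 0, "fingers": -1},
    {"slide": [-0.004, 0.04, 0], "roll": 0, "fingers": -1},
    {"slide": [-0.004, 0.04, 0], "roll": 0, "fingers": -1},
  ],
)

```text
t: 7.02
tool_pos: [0.5006, -0.2635, 0.1213]
orientation: [2.169, 0.109, -2.168]
force: [-0.0, -6.0, -2.4]
opening: 0.0117
```

Request:
play_rows(
  plan=[
    {"slide": [-0.004, 0.04, 0], "roll": 0, "fingers": -1},
    {"slide": [-0.004, 0.04, 0], "roll": 0, "fingers": -1},
    {"slide": [-0.004, 0.04, 0], "roll": 0, "fingers": -1},
  ],
)

```text
t: 7.4
tool_pos: [0.5002, -0.2599, 0.1213]
orientation: [2.169, 0.109, -2.168]
force: [1.2, -6.1, -2.5]
opening: 0.0119
```

Request:
play_rows(
  plan=[
    {"slide": [-0.004, 0.04, 0], "roll": 0, "fingers": -1},
    {"slide": [-0.004, 0.04, 0], "roll": 0, "fingers": -1},
    {"slide": [-0.004, 0.04, 0], "roll": 0, "fingers": -1},
  ],
)

```text
t: 7.78
tool_pos: [0.4998, -0.2563, 0.1212]
orientation: [2.169, 0.109, -2.169]
force: [0.9, -4.9, -2.1]
opening: 0.0117
```

Request:
play_rows(
  plan=[
    {"slide": [-0.004, 0.04, 0], "roll": 0, "fingers": -1},
    {"slide": [-0.004, 0.04, 0], "roll": 0, "fingers": -1},
    {"slide": [-0.004, 0.04, 0], "roll": 0, "fingers": -1},
  ],
)

```text
t: 8.15
tool_pos: [0.4995, -0.2527, 0.1212]
orientation: [2.169, 0.109, -2.168]
force: [0.8, -5.0, -1.9]
opening: 0.012
```

Request:
play_rows(
  plan=[
    {"slide": [-0.004, 0.04, 0], "roll": 0, "fingers": -1},
    {"slide": [-0.004, 0.04, 0], "roll": 0, "fingers": -1},
    {"slide": [-0.004, 0.04, 0], "roll": 0, "fingers": -1},
  ],
)

```text
t: 8.52
tool_pos: [0.4991, -0.249, 0.1212]
orientation: [2.169, 0.109, -2.169]
force: [0.8, -5.6, -1.6]
opening: 0.0118
```

Request:
play_rows(
  plan=[
    {"slide": [-0.004, 0.04, 0], "roll": 0, "fingers": -1},
    {"slide": [-0.004, 0.04, 0], "roll": 0, "fingers": -1},
    {"slide": [-0.004, 0.04, 0], "roll": 0, "fingers": -1},
  ],
)

```text
t: 8.9
tool_pos: [0.4985, -0.244, 0.1205]
orientation: [2.169, 0.112, -2.17]
force: [1.6, -1.2, -4.6]
opening: 0.012
```

Request:
play_rows(
  plan=[
    {"slide": [-0.004, 0.04, 0], "roll": 0, "fingers": -1},
    {"slide": [-0.004, 0.04, 0], "roll": 0, "fingers": -1},
    {"slide": [-0.004, 0.04, 0], "roll": 0, "fingers": -1},
  ],
)

```text
t: 9.28
tool_pos: [0.4981, -0.2408, 0.1209]
orientation: [2.169, 0.111, -2.17]
force: [0.1, -0.2, -5.4]
opening: 0.0118
```

The drag has vanished and the bin's weight (about 5 N) is now on the gripper, so the studs are entering the wide holes. I'll go on in finer steps to find the stop.

Request:
play_rows(
  plan=[
    {"slide": [-0.003, 0.03, 0], "roll": 0, "fingers": -1},
    {"slide": [-0.003, 0.03, 0], "roll": 0, "fingers": -1},
    {"slide": [-0.003, 0.03, 0], "roll": 0, "fingers": -1},
  ],
)

```text
t: 9.65
tool_pos: [0.4979, -0.2383, 0.121]
orientation: [2.169, 0.111, -2.17]
force: [0.5, -0.1, -4.9]
opening: 0.012
```

```bash
python3 -c "
from h import *
st()"
```

```text
t 9.65 pos [ 0.4979 -0.2383  0.121 ] F [ 0.49 -0.06 -4.86] Tq [ 0.   -0.06  0.06] open 0.0120 jaw yaw-90 5.83 toolx [-3.e-04  1.e-04 -1.e+00] q [-0.54  0.07  1.73 -0.    1.34  0.93]
```

Request:
play_rows(
  plan=[
    {"slide": [-0.003, 0.03, 0], "roll": 0, "fingers": -1},
    {"slide": [-0.003, 0.03, 0], "roll": 0, "fingers": -1},
    {"slide": [-0.003, 0.03, 0], "roll": 0, "fingers": -1},
  ],
)

```text
t: 10.02
tool_pos: [0.4977, -0.2357, 0.1211]
orientation: [2.169, 0.11, -2.169]
force: [0.8, 0.2, -4.8]
opening: 0.0116
```

Request:
play_rows(
  plan=[
    {"slide": [-0.003, 0.03, 0], "roll": 0, "fingers": -1},
    {"slide": [-0.003, 0.03, 0], "roll": 0, "fingers": -1},
  ],
)

```text
t: 10.28
tool_pos: [0.4976, -0.2342, 0.1212]
orientation: [2.169, 0.11, -2.169]
force: [-1.2, -3.0, -6.3]
opening: 0.0118
```

Request:
play_rows(
  plan=[
    {"slide": [-0.002, 0.02, 0], "roll": 0, "fingers": -1},
    {"slide": [-0.002, 0.02, 0], "roll": 0, "fingers": -1},
  ],
)

```text
t: 10.52
tool_pos: [0.4976, -0.2339, 0.1213]
orientation: [2.169, 0.108, -2.168]
force: [0.5, -8.1, -7.0]
opening: 0.0119
```

```bash
python3 -c "
from h import *
st()"
```

```text
t 10.53 pos [ 0.4976 -0.2339  0.1213] F [ 0.47 -8.08 -7.02] Tq [-1.29  0.12 -0.15] open 0.0119 jaw yaw-90 5.81 toolx [ 4.e-04 -2.e-03 -1.e+00] q [-0.53  0.06  1.74 -0.    1.34  0.94]
```

Firm stop found: the force rose to 8 N at about 53 mm of slide. I'll back off about 1.4 mm from contact and draw the bin straight out.

Request:
play_rows(
  plan=[
    {"slide": [0.005, -0.05, 0], "roll": 0, "fingers": -1},
    {"slide": [0.004, -0.04, 0], "roll": 0, "fingers": -1},
    {"slide": [0, 0, 0], "roll": 0, "fingers": -1},
  ],
)

```text
t: 10.9
tool_pos: [0.4977, -0.2352, 0.121]
orientation: [2.169, 0.111, -2.17]
force: [0.6, -0.5, -5.3]
opening: 0.0116
```

Request:
play_rows(
  plan=[
    {"slide": [-0.04, -0.004, 0], "roll": 0, "fingers": -1},
    {"slide": [-0.06, -0.006, 0], "roll": 0, "fingers": -1},
    {"slide": [-0.06, -0.006, 0], "roll": 0, "fingers": -1},
  ],
)

```text
t: 11.28
tool_pos: [0.4929, -0.2359, 0.1212]
orientation: [2.169, 0.111, -2.169]
force: [-1.2, -0.3, -4.8]
opening: 0.012
```

No resistance. Continuing outward.

Request:
play_rows(
  plan=[
    {"slide": [-0.1, -0.01, 0], "roll": 0, "fingers": -1},
    {"slide": [-0.1, -0.01, 0], "roll": 0, "fingers": -1},
    {"slide": [-0.1, -0.01, 0], "roll": 0, "fingers": -1},
  ],
)

```text
t: 11.65
tool_pos: [0.4838, -0.2368, 0.1211]
orientation: [2.169, 0.11, -2.169]
force: [0.1, 0.2, -5.2]
opening: 0.0115
```

Request:
play_rows(
  plan=[
    {"slide": [-0.2, -0.02, 0], "roll": 0, "fingers": -1},
    {"slide": [-0.3, -0.03, 0], "roll": 0, "fingers": -1},
    {"slide": [-0.4, -0.04, 0], "roll": 0, "fingers": -1},
    {"slide": [-0.2, -0.02, 0], "roll": 0, "fingers": -1},
    {"slide": [0, 0, 0], "roll": 0, "fingers": -1},
  ],
)

```text
t: 12.28
tool_pos: [0.4505, -0.2402, 0.1212]
orientation: [2.17, 0.11, -2.169]
force: [0.3, -0.9, -4.5]
opening: 0.0121
```

```bash
python3 - <<'E'
from h import *
st()
for c in("scene","top"):
    im=robot.read_camera(c);cv2.imwrite(f"pics/{c}5.png",im[:,:,::-1])
s=cv2.imread("pics/scene5.png")[60:260,120:320];t=cv2.imread("pics/top5.png")[180:380,320:520]
cv2.imwrite("pics/both5.png",np.hstack([cv2.resize(s,(400,400)),cv2.resize(t,(400,400))]))
E
```

```text
t 12.28 pos [ 0.4505 -0.2402  0.1212] F [ 0.35 -0.88 -4.46] Tq [-0.01 -0.02 -0.03] open 0.0121 jaw yaw-90 5.80 toolx [ 1.e-04 -0.e+00 -1.e+00] q [-0.59 -0.04  1.85  0.    1.34  0.88]
```

View pics/both5.png

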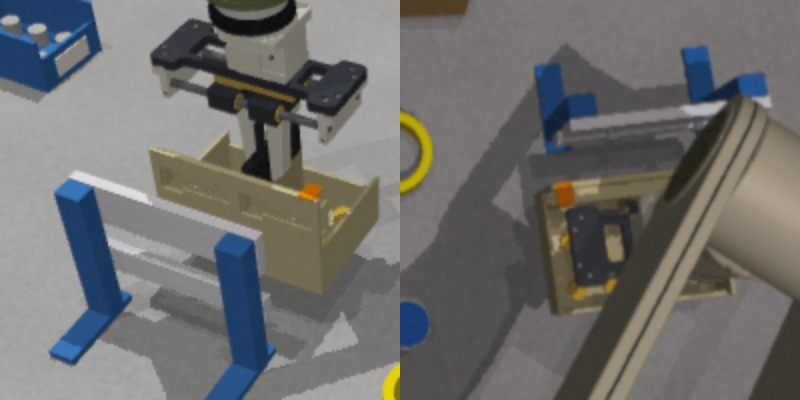

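The bin is off the rail: the keyholes show clear at about (185,180) and (255,205), and the gripper carries about 5 N. Lifting before I carry it to the scale.

Request:
play_rows(
  plan=[
    {"slide": [-0.1, 0, 0.3], "roll": 0, "fingers": -1},
    {"slide": [-0.1, 0, 0.6], "roll": 0, "fingers": -1},
    {"slide": [-0.1, 0, 0.8], "roll": 0, "fingers": -1},
    {"slide": [0, 0, 0.8], "roll": 0, "fingers": -1},
    {"slide": [0, 0, 0.8], "roll": 0, "fingers": -1},
    {"slide": [0, 0.1, 0.7], "roll": 0, "fingers": -1},
    {"slide": [0, 0.2, 0.4], "roll": 0, "fingers": -1},
    {"slide": [0.05, 0.4, 0.2], "roll": 0, "fingers": -1},
    {"slide": [0.2, 0.6, 0], "roll": 0, "fingers": -1},
    {"slide": [0.3, 0.8, 0], "roll": 0, "fingers": -1},
    {"slide": [0.3, 0.8, 0], "roll": 0, "fingers": -1},
    {"slide": [0.3, 0.8, 0], "roll": 0, "fingers": -1},
    {"slide": [0.3, 0.8, 0], "roll": 0, "fingers": -1},
    {"slide": [0.3, 0.8, 0], "roll": 0, "fingers": -1},
    {"slide": [0.3, 0.8, 0], "roll": 0, "fingers": -1},
    {"slide": [0.3, 0.8, 0], "roll": 0, "fingers": -1},
  ],
  squeeze=30,
)

```text
t: 14.38
tool_pos: [0.5121, -0.0314, 0.2584]
orientation: [2.168, 0.112, -2.171]
force: [0.0, -0.4, -5.0]
opening: 0.0115
```

```bash
python3 -c "
from h import *
st()"
```

```text
t 14.38 pos [ 0.5121 -0.0314  0.2584] F [ 0.05 -0.39 -5.03] Tq [ 0.05 -0.05 -0.  ] open 0.0115 jaw yaw-90 5.86 toolx [-1.4e-03  4.0e-04 -1.0e+00] q [-0.16 -0.12  1.67  0.    1.6   1.31]
```

Request:
play_rows(
  plan=[
    {"slide": [0.25, 0.8, 0], "roll": 0.14, "fingers": -1},
    {"slide": [0.25, 0.8, 0], "roll": 0, "fingers": -1},
    {"slide": [0.25, 0.8, 0], "roll": 0, "fingers": -1},
    {"slide": [0.25, 0.8, 0], "roll": 0, "fingers": -1},
    {"slide": [0.25, 0.8, 0], "roll": 0, "fingers": -1},
    {"slide": [0.25, 0.8, 0], "roll": 0, "fingers": -1},
    {"slide": [0.25, 0.8, 0], "roll": 0, "fingers": -1},
    {"slide": [0.25, 0.8, 0], "roll": 0, "fingers": -1},
    {"slide": [0.25, 0.8, 0], "roll": 0, "fingers": -1},
    {"slide": [0.25, 0.8, 0], "roll": 0, "fingers": -1},
    {"slide": [0.25, 0.8, 0], "roll": 0, "fingers": -1},
    {"slide": [0.25, 0.7, 0], "roll": 0, "fingers": -1},
    {"slide": [0.25, 0.5, -0.2], "roll": 0, "fingers": -1},
    {"slide": [0.1, 0.35, -0.5], "roll": 0, "fingers": -1},
    {"slide": [0, 0, -0.8], "roll": 0, "fingers": -1},
    {"slide": [0, 0, -0.8], "roll": 0, "fingers": -1},
    {"slide": [0, 0, -0.6], "roll": 0, "fingers": -1},
    {"slide": [0, 0, -0.2], "roll": 0, "fingers": -1},
    {"slide": [0, 0, 0], "roll": 0, "fingers": -1},
  ],
)

```text
t: 16.75
tool_pos: [0.6129, 0.2772, 0.1659]
orientation: [2.158, 0.131, -2.159]
force: [-0.7, 0.4, -5.0]
opening: 0.0118
```

```bash
python3 - <<'E'
from h import *
st()
for c in("scene","top"):
    im=robot.read_camera(c);cv2.imwrite(f"pics/{c}6.png",im[:,:,::-1])
s=cv2.imread("pics/scene6.png")[200:480,330:610];t=cv2.imread("pics/top6.png")[150:330,100:280]
cv2.imwrite("pics/both6.png",np.hstack([cv2.resize(s,(400,400)),cv2.resize(t,(400,400))]))
E
```

```text
t 16.75 pos [0.6129 0.2772 0.1659] F [-0.74  0.42 -5.01] Tq [0.02 0.07 0.04] open 0.0118 jaw yaw-90 6.94 toolx [-5.e-04 -2.e-04 -1.e+00] q [0.35 0.35 1.33 0.   1.46 1.8 ]
```

View pics/both6.png

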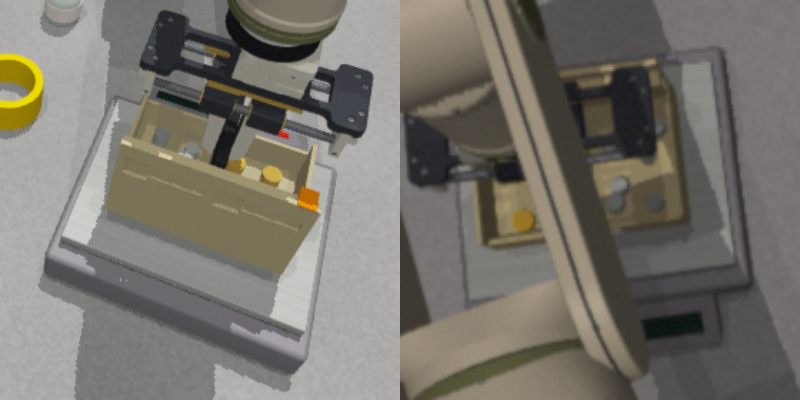

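```bash
python3 - <<'E'
from h import *
np.set_printoptions(precision=4,suppress=True)
yaw=np.radians(6.95);ex=np.array([np.cos(yaw),np.sin(yaw)]);ey=np.array([-ex[1],ex[0]])
tcp=np.array([.6129,.2772]);zu=.0948
def pt(x,y,z):return np.r_[tcp+ex*x+ey*y,zu+z]
s=cv2.imread("pics/scene6.png");t=cv2.imread("pics/top6.png")
for im,c in((s,"scene"),(t,"top")):
    for loop in([(65,-90,0),(65,90,0),(65,90,115),(65,-90,115)],[(-62,-90,40),(-62,90,40)],[(60,-90,55),(-62,-90,55)],[(-55,-6,106),(40,-6,106),(40,6,106),(-55,6,106)]):
        p=np.array([proj(c,pt(*np.array(q)/1000)) for q in loop])
        cv2.polylines(im,[np.round(p*16).astype(int)],True,(0,0,255),1,cv2.LINE_AA,4)
cv2.imwrite("pics/ov6.png",np.hstack([cv2.resize(s[220:440,370:590],(400,400),interpolation=cv2.INTER_CUBIC),cv2.resize(t[150:330,100:280],(400,400),interpolation=cv2.INTER_CUBIC)]))
E
```

```text
(no output)
```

View pics/ov6.png

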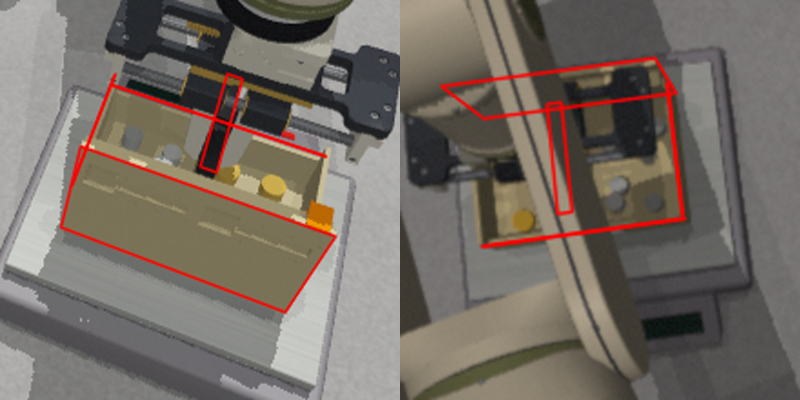

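With zero offset, the bin model projected from the TCP pose matches the bin in both views within about 1 px. The bin is centred and square, so I'm lowering it.

Request:
play_rows(
  plan=[
    {"slide": [0, 0.02, -0.2], "roll": 0, "fingers": -1},
    {"slide": [0, 0, -0.2], "roll": 0, "fingers": -1},
    {"slide": [0, 0, -0.15], "roll": 0, "fingers": -1},
    {"slide": [0, 0, -0.08], "roll": 0, "fingers": -1},
    {"slide": [0, 0, -0.04], "roll": 0, "fingers": -1},
    {"slide": [0, 0, 0], "roll": 0, "fingers": -1},
  ],
)

```text
t: 17.6
tool_pos: [0.613, 0.278, 0.146]
orientation: [2.159, 0.131, -2.159]
force: [0.2, 0.1, -5.7]
opening: 0.0119
```

Request:
play_rows(
  plan=[
    {"slide": [0, 0, -0.02], "roll": 0, "fingers": -1},
    {"slide": [0, 0, -0.02], "roll": 0, "fingers": -1},
  ],
)

```text
t: 17.85
tool_pos: [0.6131, 0.278, 0.145]
orientation: [2.159, 0.131, -2.159]
force: [-0.5, 0.0, -5.4]
opening: 0.0121
```

Request:
play_rows(
  plan=[
    {"slide": [0, 0, -0.02], "roll": 0, "fingers": -1},
    {"slide": [0, 0, -0.02], "roll": 0, "fingers": -1},
    {"slide": [0, 0, -0.02], "roll": 0, "fingers": -1},
  ],
)

```text
t: 18.23
tool_pos: [0.6134, 0.2781, 0.144]
orientation: [2.16, 0.131, -2.158]
force: [-0.8, -1.1, 1.2]
opening: 0.0117
```

Request:
play_rows(
  plan=[
    {"slide": [0, 0, -0.02], "roll": 0, "fingers": -1},
    {"slide": [0, 0, -0.02], "roll": 0, "fingers": -1},
  ],
)

```text
t: 18.48
tool_pos: [0.6142, 0.2782, 0.1434]
orientation: [2.163, 0.132, -2.156]
force: [1.9, -1.5, 5.7]
opening: 0.0117
```

Request:
play_rows(
  plan=[
    {"slide": [0, 0, 0], "roll": 0, "fingers": -1},
    {"slide": [0, 0, 0], "roll": 0, "fingers": -1},
  ],
  squeeze=10,
)

```text
t: 18.73
tool_pos: [0.6144, 0.2782, 0.1432]
orientation: [2.163, 0.132, -2.155]
force: [6.3, 0.3, 4.8]
opening: 0.0119
```

```bash
python3 - <<'E'
from h import *
st()
im=robot.read_camera("scene");cv2.imwrite("pics/scene7.png",im[:,:,::-1])
cv2.imwrite("pics/s7.png",cv2.resize(im[240:440,360:590,::-1],(690,600),interpolation=cv2.INTER_CUBIC))
E
```

```text
t 18.73 pos [0.6144 0.2782 0.1432] F [6.34 0.3  4.8 ] Tq [-0.04 -0.77  0.04] open 0.0119 jaw yaw-90 6.94 toolx [ 0.0035  0.001  -1.    ] q [ 0.35  0.37  1.35 -0.    1.42  1.8 ]
```

View pics/s7.png

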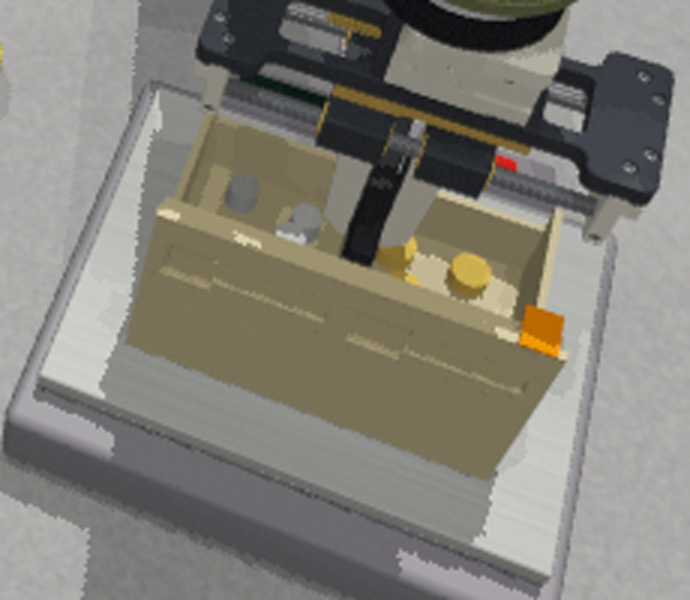

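The front edge touches first because the bin kept its forward lean, and its rear is about 3 mm up. I'll loosen the grip so the bin can pivot on the pads, and ease it down.

Request:
play_rows(
  plan=[
    {"slide": [0, 0, 0], "roll": 0, "fingers": -1},
    {"slide": [0, 0, 0], "roll": 0, "fingers": -1},
    {"slide": [0, 0, -0.02], "roll": 0, "fingers": -1},
  ],
  squeeze=4,
)

```text
t: 19.15
tool_pos: [0.613, 0.2781, 0.1417]
orientation: [2.159, 0.131, -2.159]
force: [2.0, 0.2, 6.7]
opening: 0.012
```

```bash
python3 -c "
from h import *
st()"
```

```text
t 19.15 pos [0.613  0.2781 0.1417] F [1.97 0.24 6.73] Tq [-0.06 -0.26  0.  ] open 0.0120 jaw yaw-90 6.96 toolx [ 2.e-04  2.e-04 -1.e+00] q [0.35 0.37 1.35 0.   1.42 1.8 ]
```

Request:
play_rows(
  plan=[
    {"slide": [0, 0, -0.02], "roll": 0, "fingers": -1},
    {"slide": [0, 0, 0], "roll": 0, "fingers": -1},
    {"slide": [0, 0, 0], "roll": 0, "fingers": -1},
  ],
  squeeze=3,
)

```text
t: 19.52
tool_pos: [0.6124, 0.278, 0.1403]
orientation: [2.157, 0.131, -2.16]
force: [0.4, -0.1, 4.5]
opening: 0.012
```

```bash
python3 - <<'E'
from h import *
st()
im=robot.read_camera("scene");cv2.imwrite("pics/scene8.png",im[:,:,::-1])
np.set_printoptions(precision=4,suppress=True)
yaw=np.radians(6.95);ex=np.array([np.cos(yaw),np.sin(yaw)]);ey=np.array([-ex[1],ex[0]])
s=cv2.imread("pics/scene8.png")
for loop in([(65,-90,0),(65,90,0),(65,90,115),(65,-90,115)],[(-62,-90,40),(-62,90,40)],[(60,-90,55),(-62,-90,55)]):
    p=np.array([proj("scene",np.r_[np.array([.6125,.278])+ex*q[0]/1e3+ey*q[1]/1e3,.07+q[2]/1e3]) for q in loop])
    cv2.polylines(s,[np.round(p*16).astype(int)],True,(0,0,255),1,cv2.LINE_AA,4)
cv2.imwrite("pics/s8.png",cv2.resize(s[240:440,360:590],(690,600),interpolation=cv2.INTER_CUBIC))
E
```

```text
t 19.52 pos [0.6124 0.278  0.1403] F [ 0.43 -0.07  4.51] Tq [0.03 0.18 0.02] open 0.0120 jaw yaw-90 6.97 toolx [-1.2e-03 -2.0e-04 -1.0e+00] q [0.35 0.37 1.35 0.   1.42 1.8 ]
```

View pics/s8.png

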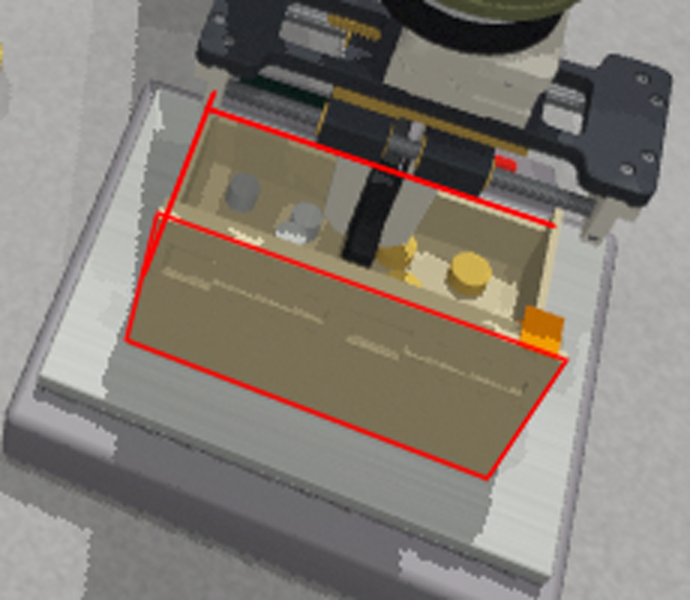

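The model of a flat, centred bin matches the picture, and the platform now carries its weight. Releasing gently.

Request:
play_rows(
  plan=[
    {"slide": [0, 0, 0.02], "roll": 0, "fingers": -0.7},
    {"slide": [0, 0, 0], "roll": 0, "fingers": -0.6},
    {"slide": [0, 0, 0], "roll": 0, "fingers": -0.4},
    {"slide": [0, 0, 0], "roll": 0, "fingers": -0.2},
    {"slide": [0, 0, 0], "roll": 0, "fingers": -0.1},
    {"slide": [0, 0, 0], "roll": 0, "fingers": 0},
  ],
)

```text
t: 20.32
tool_pos: [0.613, 0.278, 0.1413]
orientation: [2.159, 0.131, -2.159]
force: [-0.1, 0.0, -0.6]
opening: 0.0457
```

```bash
python3 - <<'E'
from h import *
st()
im=robot.read_camera("scene");cv2.imwrite("pics/s9.png",cv2.resize(im[200:440,360:590,::-1],(575,600),interpolation=cv2.INTER_CUBIC))
E
```

```text
t 20.32 pos [0.613  0.278  0.1413] F [-0.06  0.02 -0.6 ] Tq [ 0.04 -0.03  0.01] open 0.0457 jaw yaw-90 6.95 toolx [ 0.  0. -1.] q [0.35 0.37 1.35 0.   1.42 1.8 ]
```

View pics/s9.png

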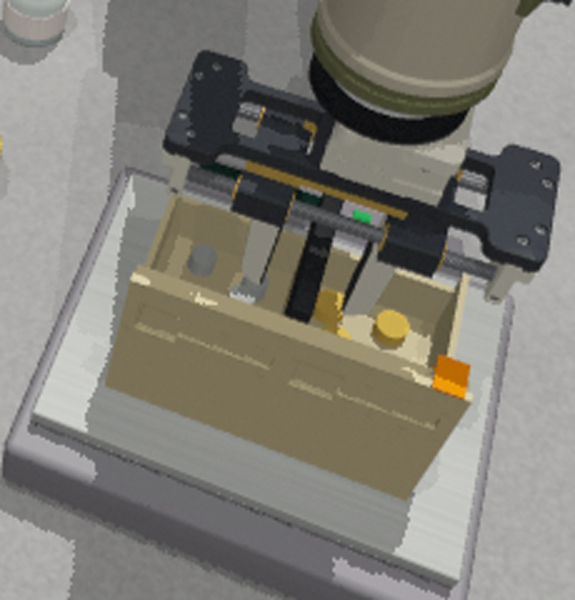

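The fingers are clear on both sides and the forces are zero. Raising straight up and moving away.

Request:
play_rows(
  plan=[
    {"slide": [0, 0, 0.2], "roll": 0, "fingers": 0},
    {"slide": [0, 0, 0.4], "roll": 0, "fingers": 0},
    {"slide": [0, 0, 0.7], "roll": 0, "fingers": 0},
    {"slide": [0, 0, 0.9], "roll": 0, "fingers": 0},
    {"slide": [0, 0, 0.9], "roll": 0, "fingers": 0},
    {"slide": [0, 0, 0.9], "roll": 0, "fingers": 0},
    {"slide": [0, 0, 0.5], "roll": 0, "fingers": 0},
    {"slide": [-0.4, -0.5, 0.2], "roll": 0, "fingers": 0},
    {"slide": [-0.6, -0.8, 0], "roll": 0, "fingers": 0},
    {"slide": [-0.6, -0.9, 0], "roll": 0, "fingers": 0},
    {"slide": [-0.6, -0.9, 0], "roll": 0, "fingers": 0},
    {"slide": [-0.6, -0.9, 0], "roll": 0, "fingers": 0},
    {"slide": [-0.6, -0.9, 0], "roll": 0, "fingers": 0},
    {"slide": [-0.6, -0.9, 0], "roll": 0, "fingers": 0},
    {"slide": [-0.6, -0.9, 0], "roll": 0, "fingers": 0},
    {"slide": [-0.3, -0.6, 0], "roll": 0, "fingers": 0},
    {"slide": [0, 0, 0], "roll": 0, "fingers": 0},
    {"slide": [0, 0, 0], "roll": 0, "fingers": 0},
  ],
)

```text
t: 22.62
tool_pos: [0.4664, 0.0594, 0.2824]
orientation: [2.16, 0.132, -2.159]
force: [0.3, -1.3, 0.1]
opening: 0.0464
```

```bash
python3 - <<'E'
from h import *
st()
yaw=np.radians(6.95);ex=np.array([np.cos(yaw),np.sin(yaw)]);ey=np.array([-ex[1],ex[0]])
o=[]
for c,(x0,y0,w) in(("scene",(350,250,230)),("top",(100,150,180))):
    im=robot.read_camera(c);cv2.imwrite(f"pics/{c}10.png",im[:,:,::-1])
    s=cv2.imread(f"pics/{c}10.png")
    g=cv2.cvtColor(s,cv2.COLOR_BGR2GRAY)
    for loop in([(65,-90,0),(65,90,0),(65,90,115),(65,-90,115)],[(-62,-90,40),(-62,90,40)],[(60,-90,55),(-62,-90,55)]):
        p=np.array([proj(c,np.r_[np.array([.6125,.278])+ex*q[0]/1e3+ey*q[1]/1e3,.07+q[2]/1e3]) for q in loop])
        cv2.polylines(s,[np.round(p*16).astype(int)],True,(0,0,255),1,cv2.LINE_AA,4)
    o.append(cv2.resize(s[y0:y0+w,x0:x0+w],(400,400),interpolation=cv2.INTER_CUBIC))
    L=cv2.createLineSegmentDetector().detect(np.ascontiguousarray(g[y0:y0+w,x0:x0+w]))[0][:,0]
    for l in L:
        if np.hypot(l[2]-l[0],l[3]-l[1])<45: continue
        for z in(.185,):
            a,b=onz(c,l[:2]+[x0,y0],z),onz(c,l[2:]+[x0,y0],z);d=b-a
            print(c,(l+[x0,y0,x0,y0]).round(1),"len %.3f yaw %.2f"%(np.linalg.norm(d),(np.degrees(np.arctan2(d[1],d[0]))+45)%90-45))
cv2.imwrite("pics/ov10.png",np.hstack(o))
E
```

```text
t 22.62 pos [0.4664 0.0594 0.2824] F [ 0.31 -1.29  0.14] Tq [ 0.02  0.   -0.  ] open 0.0464 jaw yaw-90 6.95 toolx [ 4.e-04  4.e-04 -1.e+00] q [ 0.02 -0.24  1.73  0.    1.65  1.47]
scene [546.5 297.  538.1 343.1] len 0.079 yaw 7.49
scene [434.2 260.  488.5 278.2] len 0.080 yaw 6.55
scene [484.5 282.6 434.9 266.5] len 0.072 yaw 7.52
scene [411.6 311.4 531.1 354.2] len 0.159 yaw 7.05
scene [493.2 300.5 538.5 315.8] len 0.061 yaw 7.01
scene [431.8 279.7 479.7 296. ] len 0.069 yaw 6.97
scene [412.  269.4 373.4 356.6] len 0.155 yaw 6.01
scene [372.8 365.2 542.9 432.3] len 0.208 yaw 6.99
scene [395.7 371.  411.5 313.4] len 0.090 yaw 11.82
scene [547.4 361.4 520.8 401.6] len 0.071 yaw -10.55
scene [386.5 314.2 404.9 272.8] len 0.078 yaw 6.22
scene [480.6 290.7 433.4 274.8] len 0.068 yaw 7.00
scene [541.7 311.2 495.2 295.7] len 0.063 yaw 7.30
scene [541.5 446.8 562.  319.2] len 0.185 yaw 7.22
scene [565.7 321.9 546.9 438.3] len 0.171 yaw 6.92
scene [363.3 378.9 542.4 451.2] len 0.215 yaw 6.97
scene [431.8 269.6 482.  286.4] len 0.073 yaw 6.89
scene [496.6 291.3 543.2 306.7] len 0.063 yaw 7.19
[... 334 characters left out ...]
.100 yaw 7.39
top [218.7 328.2 216.7 236.9] len 0.171 yaw 1.89
top [221.  231.9 223.2 298.2] len 0.125 yaw 2.41
top [207.3 328.1 206.1 269.4] len 0.109 yaw 2.04
top [205.2 268.2 208.  215.5] len 0.101 yaw -2.20
top [215.8 184.1 136.9 194.5] len 0.151 yaw 6.92
top [131.8 284.  196.9 274.9] len 0.121 yaw 6.98
top [133.2 192.2 214.3 181.5] len 0.156 yaw 6.92
top [196.9 259.7 145.4 264.7] len 0.096 yaw 4.52
top [123.3 194.4 130.7 283.1] len 0.171 yaw 6.94
top [132.  293.9 195.9 285.1] len 0.118 yaw 6.84
top [214.4 178.5 131.9 189.3] len 0.158 yaw 6.90
top [195.7 288.8 147.9 295.5] len 0.089 yaw 6.94
top [121.9 185.5 198.1 175.5] len 0.146 yaw 6.92
top [126.5 266.9 120.1 189.4] len 0.151 yaw 6.89
```

View pics/ov10.png

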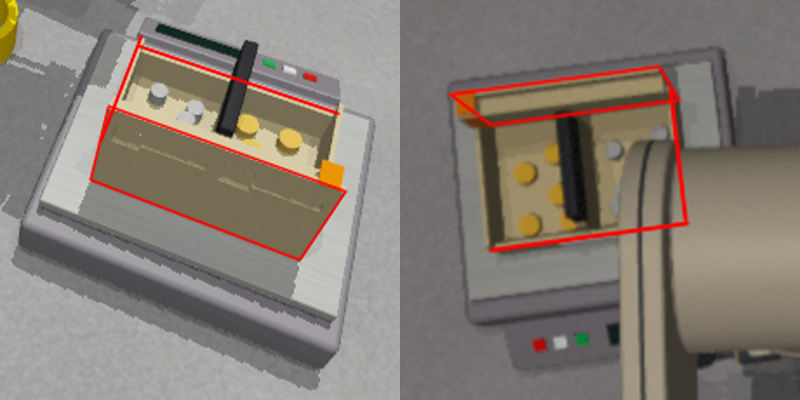

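View pics/top10.png

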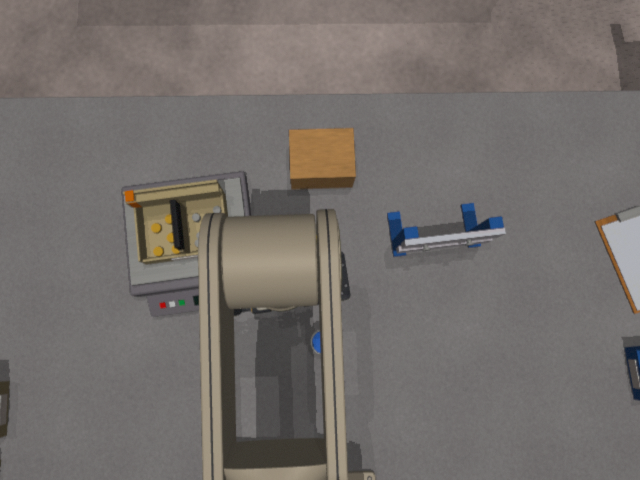

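The bin stands flat, centred and square, with its edges at yaw 6.9–7.0° like the platform's. The carton and jar haven't moved, and the rail hangs empty. Handing in.

```bash
python3 -c "
from plant import robot
print(robot.close_job())"
```

```text
the job is handed in; nothing more can be done
None
```

The bin is off the rail and standing on the scale platform, let go, and the job is handed in. It took about 23 s of the 58 s.

- **Taking it off:** I slid the bin towards its orange end with about 4–7 N of drag. After about 53 mm it met the firm stop, where I saw 8 N. I backed off about 1.4 mm and drew it straight out with no resistance.
- **Setting it down:** The front edge touched first, because the bin had kept its slight forward lean. I loosened the grip to 3–4 N and let it settle flat. The readings during this stayed under 10 N.
- **Final checks:** In both camera views a model of the bin, flat and centred on the platform, matched the picture within about 1–2 px. The bin's long edges lie at 6.9–7.05°, against 6.95° for the platform.
- **Everything else:** The carton and jar show at the same pixels as at the start. The arm blocked the top view of the tape roll, so I checked it only by the part visible at the edge of the last scene crop. The arm ended clear of everything.
- **Disagreement:** My early estimates of the grip's sideways position differed by about 4–7 mm between views. It didn't matter, because the jaws closed on the grip with under 1 N of side force.

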